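# Pack up the belt sander and stow its drums

### The job

The belt sander has lost its feet on one side and sits too low there for its tray. Holding the pry bar, lever the low side up over the jig's fulcrum, catch the bar's tail under the jig's keeper hook so it stays up, slide the wooden packer under the low side so that the sander rests level on it, and put the bar back flat on the rubber mat. Then put every spare drum in the steel tray and slide the tray into the bay under the sander, fully home against its stop, leaving the cardboard roll, screwdriver and offcut where they lie.

Things in the scene. Friction and masses are not known exactly. Their poses are not given: they have to be found in the camera images.
- sander_base: Fixed feet of a small green bench belt sander. Origin: on the bench under the sander's middle; x points from the tray bay's mouth inwards, y to its good side, z up. Green body 160 (x) by 246 (y) mm, 80 mm high; motor and belt tower on top at x > -32 mm, |y| < 86 mm, 270 mm high. It rocks, without sliding, about two 26 mm feet at y = +105 mm. Body about 3 kg: some 14 N lift the low edge.
- low_edge (a point): Middle of the outer lower edge of the sander's low sill, moving with the body. The sill runs 160 mm along x, is 40 mm wide (y = -83 to -123 mm of sander_base), flat underneath. Edge height: 14 mm at the start, 26 mm when level. Worn stub feet 12 mm wide are at x = -73 and +73 mm; between them it is clear. The jig's bar goes under it at about x = +46 mm; -40 mm is a good place for the packer.
- bay (a point): Middle of the bay's mouth, on the bench; axes as sander_base (x inwards). The bay is 166 mm wide between the sills (y = -83 to +83 mm) and its floor is the bench; its roof is 44 mm up when the sander is level, too low for the tray on the low side before that. A fixed stop bar faces the tray 132 mm inside the mouth. The packer must not reach into the bay (40 mm in from the low edge).
- sander (a joint): Rocking angle of the sander body, rad: -0.053 sunk at the start, 0 level, positive with the low side higher than level. The low side's outer lower edge is at height 26 mm + 228 mm x angle. It falls back by its weight.
- jig: Lifting jig fixed on the bench beside the sander's low side: fulcrum block, keeper hook, and between them a plywood strip 4 mm thick (x = -24 to +40, y = -197 to +23 mm). Origin: on the bench under the fulcrum's middle; y points to the sander (sill's outer face about 75 mm away), z up. The bar lies along y, toe to +y.
- fulcrum (a point): Top of the jig's fulcrum, 30 mm above the bench: a steel rod 16 mm thick lying along the jig's x, 48 mm long, axis 22 mm up, on a block 30 mm in y.
- keeper (a point): Underside of the keeper hook's lip, 46 mm above the bench, at x = +10, y = -165 mm of the jig. Hook 22 mm wide in y; post at x = 26 to 40 mm, 56 mm high; the lip reaches from the post to x = -2 mm, open towards the jig's -x. With the bar's tail up against the lip and its toe under the sill, the low edge stands about 30 mm high.
- bar: Flat steel pry bar 300 mm long, 24 mm wide, 0.42 kg. Origin: middle of its length, on the underside; x points to the toe (tip at x = +150 mm), z up. 8 mm thick from x = -150 to +105 mm; toe 4 mm thick from +105 to +150 mm, flush with the underside. Black rubber grip 24 mm wide, 20 mm high, x = -85 to -15 mm, flush with the underside; the balance point is about x = -30 mm.
- mat: Black rubber mat fixed on the bench, 340 (x) by 110 (y) by 3 mm, on which the bar lies at the start, along the mat's x. Origin: middle of its underside.
- packer: Hardwood packer block 100 (x) by 40 (y) by 26 mm thick, lying flat. Origin: middle of its underside.
- tray: Open steel tray 128 (x) by 160 (y) by 38 mm high, walls and floor 4 mm, 0.4 kg, on the bench. Origin: middle of its underside; x is the way it goes in. At the -x end an upright tab handle sticks out: 12 mm thick (y), from x = -63 to -95 mm, from the bench up to 42 mm high. Home in the bay, its origin is at x = -12 mm, y = 0 of sander_base.
- drum0: Spare sanding drum: black rubber cylinder 30 mm diameter, 30 mm high, steel core, standing. Origin: middle of its underside, z along its axis. Absent in some starts.
- drum1: Same as drum0. Absent in some starts.
- drum2: Same as drum0. Absent in some starts.
- drum3: Same as drum0. Absent in some starts.
- tape: Cardboard roll 70 mm wide, 24 mm high, lying to the left of the sander; to be left alone. Origin: middle of its underside.
- driver: Screwdriver lying on the bench at the far right; to be left alone. Origin: on its underside, near the middle.
- offcut: Wood offcut 110 x 45 x 20 mm lying at the right, beyond the jig; to be left alone. Origin: middle of its underside.

How it is judged:
By the outcome, as a careful person would: the job done as asked, in the order asked, and still so for the second after the job is handed in, with the robot touching nothing.
Of drum0, drum1, drum2, drum3 only 2 to 4 are there at a start; the rules pass over those that are not, and their reading is None.
At some moment in a run one of drum0, drum1, drum2, drum3 may be knocked a few centimetres aside while the robot is not near it.
Once in a run the grip may slacken for a moment while it holds something.
It also fails if it takes over 208 s, if anything falls off the work surface, if the arm or the gripper's body presses on something with over 40 N, if the wrist force passes 120 N, or if a joint passes its speed limit or range.

### The arm

A 6-joint arm with a two-finger parallel gripper is mounted at the origin on the work surface. World frame = base frame: x ahead of the robot, y to its left, z up, the work surface at z = 0. Lengths are in mm, angles in degrees, forces in N, time in s.
With the tool pointing down it reaches from about 275 to 825 mm from the base axis. Payload 4.9 kg.
Tool frame: the origin (TCP) lies at the very end of the fingers, on their centre line; the grasp point (between the pads) lies 19 mm behind it (r.grip_point_offset is the distance from the TCP to the grasp point, in mm); z points along the fingers, y is the line along which they close (so a half turn about z gives the same grasp; the last joint's range is limited). The gripper opens to 85 mm and grips with 20 to 120 N. Pads are 22 mm wide; open, the fingers measure 114 mm over their backs; the gripper's body (76 mm by 85 mm) begins 54 mm behind the grasp point. The pads swing forward as they close: fully open they stand 13 mm farther back than shut.
Start: joints at [-84.007, 18.69, -11.035, 60.275, 0, 82.311], TCP at [130.106, -534.407, 231.281] pointing down, gripper open.
Joint ranges: [-152.03, 152.03], [-55.5, 102.48], [-74.3, 77.21], [-110.64, 120.58], [-84.22, 78.4], [-180, 180]. Speed limits (degrees/s): [147.25, 147.25, 180, 180, 180, 180].

### API

Orientations are given as a 3x3 rotation matrix whose columns are the frame's x, y, z axes.
In Python, from workcell import r gives the robot as it stands. Calls block until the motion is done:
- r.move_pose(position, orientation): joint-space move of the TCP to a pose.
- r.move_l(position, attitude=None, velocity=150, f_stop=None): straight line of the TCP; attitude=None keeps the orientation; velocity is the mean speed in mm/s. With f_stop (N) it stops when the force on the tool has changed by that much, and returns True; else False.
- r.movej(angles): joint-space move.
- r.gripper_open() and r.clamp(f_grip=None): open the fingers fully, or close them until they stop; f_grip is the grip in N (None keeps the last).
- r.hold(seconds).
- r.ik(position, orientation): joint angles nearest the present ones, or None.
- r.read_state(): the state.
- r.get_image(name): name is "side" or "top" or "wrist"; returns a dict with "pixels" (420x560x3 uint8, red, green, blue), "fov_y" (degrees; the focal length in pixels is half the picture's height over the tangent of half this angle, whatever the lens; pixels are square), "cx", "cy" (the principal point, pixels), "cam_to_world" (4x4, takes a point from camera to world coordinates); the wrist camera has in their place "mount" (4x4, takes a point from camera to tool coordinates, whose origin is the TCP and whose axes are the flange's). Camera axes: x right, y up, looking along -z (the intrinsics and any distortion apply to the point x, -y, -z); pixel columns grow to the right and rows downward; lengths in mm; the calibration is good to about 2 mm. A picture is of the moment at which its call begins: read the wrist's pose just before it. There is no depth.
A pose or a line that the arm cannot do raises r.PlanningError and nothing moves.
- r.close_job(): hands the job in; it is judged then, once.
The state is a dict: "clock": time; "qpos": joint angles; "joint_vel": joint speeds; "tau": joint torques, N m; "eef_pos": TCP position; "ee_rot": TCP orientation; "contact_force": force on the tool from outside, world axes, zero at the start; "moment": the same for the moment, N m; "gripper_width": finger opening in mm; "gripper_force": force on a finger pad.
Only numpy, scipy, OpenCV 4.12 (cv2) and the standard library are available. Lean on these libraries where they do the work, as an engineer would, in place of code of your own. Each camera call takes 0.05 s, during which the arm holds its last target. There are 200 camera calls.

## Working session

There is one attempt and no reset: what is moved stays moved. The work goes in short steps, each a Python script; the robot and the scene stay as the last script left them, time stands still between calls to the robot, and variables do not carry over. Pictures are saved under pics/ and viewed, at most 14 in all, crops included, and the job is handed in when it is done.

```bash
ls; mkdir -p pics
python3 - <<'E'
from workcell import r
import cv2,numpy as np
for n in("top","side","wrist"):
    im=r.get_image(n); cv2.imwrite(f"pics/{n}0.png",im["pixels"][:,:,::-1])
    print(n,{k:(np.round(v,4).tolist() if hasattr(v,'shape') else v) for k,v in im.items() if k!="pixels"})
print(r.read_state())
E
```

```text
pics
workcell.py
top {'fov_y': 51.067783645484376, 'cx': 281.75195527555576, 'cy': 215.91954236287563, 'cam_to_world': [[0.0149, 0.9812, -0.1924, 403.2509], [-0.9996, 0.0099, -0.0271, -5.8649], [-0.0247, 0.1927, 0.9809, 1102.6526], [0.0, 0.0, 0.0, 1.0]]}
side {'fov_y': 53.78200859513259, 'cx': 283.6773715532376, 'cy': 211.74500792241702, 'cam_to_world': [[-0.95, 0.1488, -0.2746, 263.2832], [-0.3118, -0.5057, 0.8044, 939.3656], [-0.0192, 0.8497, 0.5268, 656.7179], [0.0, 0.0, 0.0, 1.0]]}
wrist {'fov_y': 58.29934299123613, 'cx': 286.07783685864877, 'cy': 203.19689931793062, 'mount': [[-0.001, 0.9541, 0.2996, 75.8011], [1.0, 0.0007, 0.0009, 0.3417], [0.0006, 0.2996, -0.9541, -142.1955], [0.0, 0.0, 0.0, 1.0]]}
{'clock': 0.15, 'qpos': array([-8.40078012e+01,  1.87241466e+01, -1.10784644e+01,  6.02741288e+01,
        2.07961937e-03,  8.23091496e+01]), 'joint_vel': array([ 0.0382129 , -0.09311773,  0.26809316,  0.01007482, -0.03368201,
       -0.02531393]), 'tau': array([ 7.33752950e-04, -4.43703926e+01,  2.62665242e+01,  1.04369747e-02,
       -9.69783127e-05, -1.49526028e-05]), 'eef_pos': array([ 130.06254651, -533.95202028,  230.66786323]), 'ee_rot': array([[ 9.71619162e-01,  2.36550613e-01, -1.03722119e-04],
       [ 2.36550538e-01, -9.71618268e-01,  1.33583219e-03],
       [ 2.15213619e-04, -1.32245568e-03, -9.99999102e-01]]), 'contact_force': array([-0.07160244,  0.37321662, -0.92508334]), 'moment': array([0.00290824, 0.07505109, 0.00980152]), 'gripper_force': 0.0, 'gripper_width': 85.713429986645}
```

View pics/top0.png

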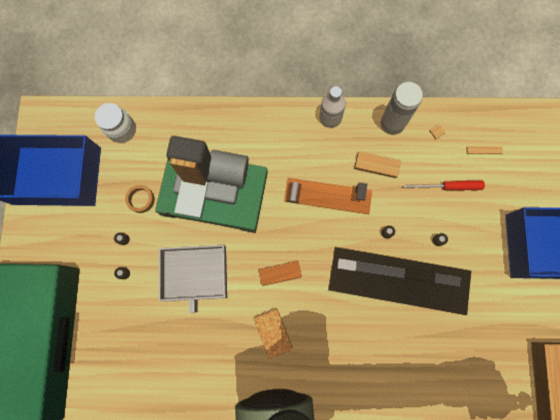

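View pics/side0.png

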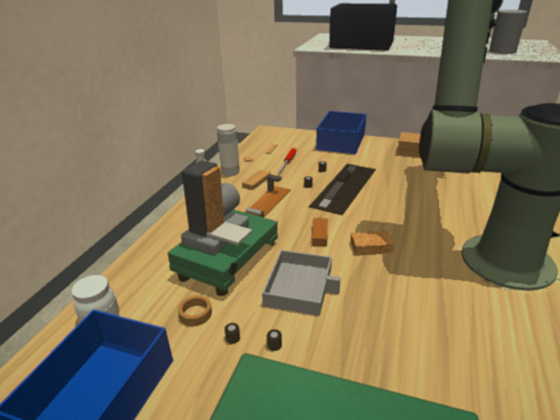

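```bash
cat > h.py <<'E'
from workcell import r
import numpy as np, cv2
from scipy.spatial.transform import Rotation as Ro
def shot(n,save=None):
    s=r.read_state(); im=r.get_image(n)
    if n=="wrist":
        T=np.eye(4);T[:3,:3]=s["ee_rot"];T[:3,3]=s["eef_pos"];im["cam_to_world"]=T@np.array(im["mount"])
    if save: cv2.imwrite(f"pics/{save}.png",im["pixels"][:,:,::-1])
    np.savez(f"pics/{save or n}.npz",**{k:v for k,v in im.items()})
    return im
def load(f): return dict(np.load(f"pics/{f}.npz"))
def ray(im,p):
    H=im["pixels"].shape[0]; f=H/2/np.tan(np.radians(float(im["fov_y"]))/2)
    p=np.atleast_2d(np.asarray(p,float))
    d=np.c_[(p[:,0]-im["cx"])/f,-(p[:,1]-im["cy"])/f,-np.ones(len(p))]
    T=np.asarray(im["cam_to_world"]); return T[:3,3],d@T[:3,:3].T
def onz(im,p,z=0):
    o,d=ray(im,p); return o+d*((z-o[2])/d[:,2])[:,None]
def proj(im,P):
    H=im["pixels"].shape[0]; f=H/2/np.tan(np.radians(float(im["fov_y"]))/2)
    q=(np.c_[np.atleast_2d(P),np.ones(len(np.atleast_2d(P)))]@np.linalg.inv(im["cam_to_world"]).T)
    return np.c_[im["cx"]+f*q[:,0]/-q[:,2], im["cy"]-f*q[:,1]/-q[:,2]]
def tri(views):  # [(im,p),...] least squares meeting point
    A=np.zeros((3,3));b=np.zeros(3)
    for im,p in views:
        o,d=ray(im,p);d=d[0]/np.linalg.norm(d[0]);M=np.eye(3)-np.outer(d,d);A+=M;b+=M@o
    return np.linalg.solve(A,b)
def down(yaw,tilt=0):
    """tool down; finger closing line (tool y) along world direction yaw deg"""
    c,s=np.cos(np.radians(yaw)),np.sin(np.radians(yaw))
    y=np.array([c,s,0]);z=np.array([0,0,-1.]);return np.c_[np.cross(y,z),y,z]
def hsv(im): return cv2.cvtColor(im["pixels"],cv2.COLOR_RGB2HSV)
def blobs(m,amin=20):
    m=cv2.morphologyEx(m.astype(np.uint8),cv2.MORPH_OPEN,np.ones((2,2)))
    n,l,s,c=cv2.connectedComponentsWithStats(m)
    return [(s[i,4],c[i],l==i,s[i,:4]) for i in range(1,n) if s[i,4]>=amin]
E
python3 - <<'E'
from h import *
im=shot("top","top1")
c=im["pixels"][80:360,100:500]
cv2.imwrite("pics/top1z.png",cv2.resize(c,(800,560),interpolation=cv2.INTER_CUBIC)[:,:,::-1])
pts={"sander":(213,195),"fulc":(293,192),"keep":(361,190),"mat":(400,280),"d0":(122,238),"d1":(122,273),"d2":(389,231),"d3":(440,240),"pack":(280,272),"tray":(194,273),"handle":(193,307)}
for k,p in pts.items(): print(k,onz(im,p,20)[0].round())
E
```

```text
sander [668. 200.  20.]
fulc [678.  -4.  20.]
keep [ 684. -175.   20.]
mat [ 460. -265.   20.]
d0 [555. 424.  20.]
d1 [468. 417.  20.]
d2 [ 580. -242.   20.]
d3 [ 559. -367.   20.]
pack [476.  26.  20.]
tray [470. 238.  20.]
handle [388. 236.  20.]
```

View pics/top1z.png

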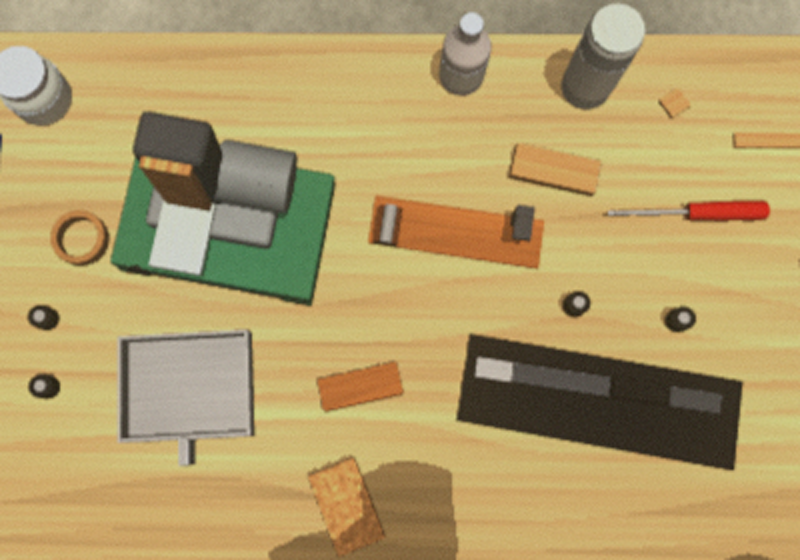

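Run:
```python
from h import *
for i,p in enumerate([(400,-230,280),(540,-60,300),(430,150,300)]):
    r.move_pose(p,down(-90)); im=shot("wrist",f"w{i}"); print(r.read_state()["clock"])
a=[load(f"w{i}")["pixels"] for i in range(3)]
cv2.imwrite("pics/w01.png",np.hstack([cv2.resize(x,(400,300),interpolation=cv2.INTER_AREA) for x in a[:2]])[:,:,::-1])
```

```text
1.7667
2.7
7.5667
```

View pics/w1.png

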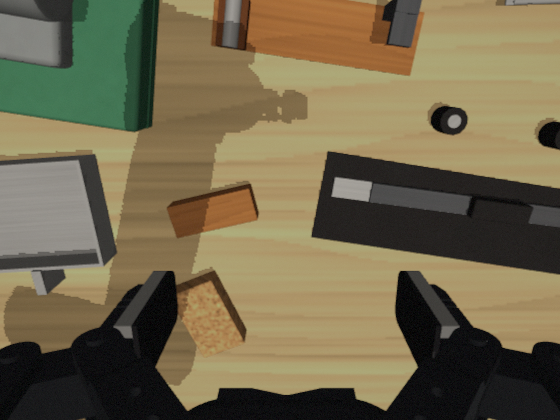

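View pics/w0.png

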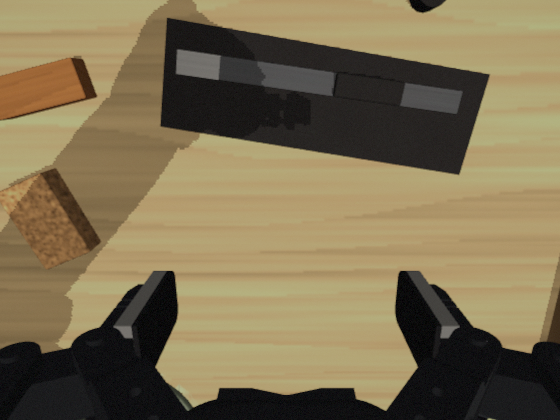

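View pics/w2.png

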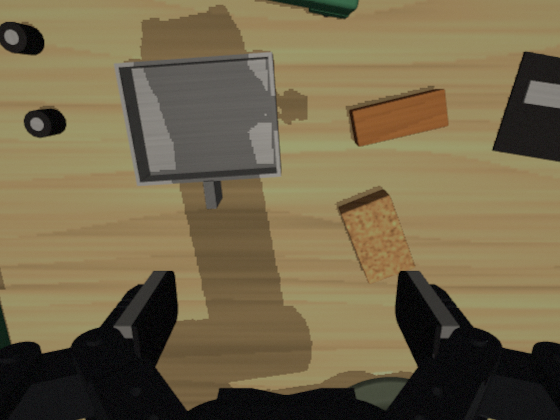

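Run:
```python
from h import *
def look(p,tilt,n):
    R=down(-90); y=R[:,1]
    R=Ro.from_rotvec(-y*np.radians(tilt)).as_matrix()@R
    if R[0,2]<0: R=Ro.from_rotvec(2*y*np.radians(tilt)).as_matrix()@R
    r.move_pose(p,R); shot("wrist",n); print(R[:,2],r.read_state()["clock"])
look((420,130,300),25,"v0")
look((510,-60,300),25,"v1")
w=load("w0")
toe=onz(w,[(176.5,61)],7)[0];tail=onz(w,[(460.5,103)],11)[0];g=onz(w,[(335,83.5),(402,94)],11)
print(toe,tail,np.linalg.norm(toe-tail),g)
m=onz(w,[(167,18),(488,73),(459,174),(161,127)],3);print(m,m.mean(0))
t=load("top1");print("tops toe/tail/mat from top cam:",onz(t,[(100+476/2,80+369/2)],7),onz(t,[(100+721/2,80+401/2)],11))
```

```text
[ 4.22618262e-01  2.58779051e-17 -9.06307787e-01] 8.1667
[ 4.22618262e-01  2.58779051e-17 -9.06307787e-01] 12.9833
[ 499.49108963 -117.93995495    7.        ] [ 457.17090353 -415.27372474   11.        ] 300.357068849741 [[ 477.03452173 -282.00371747   11.        ]
 [ 466.41328222 -352.66640374   11.        ]]
[[ 540.44851209 -110.87320953    3.        ]
 [ 487.30413938 -443.60904497    3.        ]
 [ 378.57109821 -427.87147067    3.        ]
 [ 431.91822083  -93.80563618    3.        ]] [ 459.56049263 -269.03984034    3.        ]
tops toe/tail/mat from top cam: [[ 496.79233319 -116.87599354    7.        ]] [[ 461.39163924 -413.66240168   11.        ]]
```

View pics/v0.png

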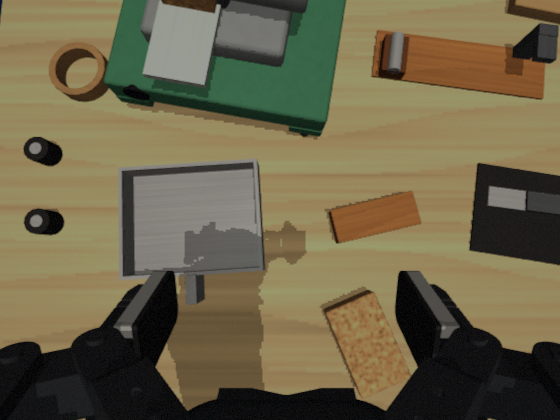

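View pics/v1.png

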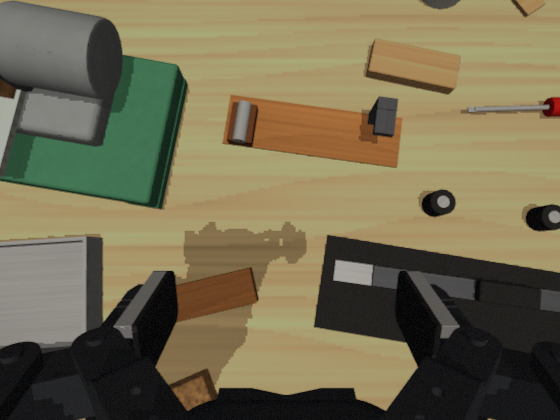

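Run:
```python
from h import *
v0=load("v0");v1=load("v1")
a=cv2.resize(v1["pixels"][40:220,140:270],None,fx=3,fy=3,interpolation=cv2.INTER_CUBIC)
b=cv2.resize(v0["pixels"][50:140,95:355],(390,135),interpolation=cv2.INTER_CUBIC)
c=cv2.resize(v0["pixels"][60:140,270:395],(390,250),interpolation=cv2.INTER_CUBIC)
d=np.zeros((540,780,3),np.uint8);d[:540,:390]=a;d[:135,390:]=b;d[140:390,390:]=c
cv2.imwrite("pics/comp1.png",d[:,:,::-1])
for n,v in(("v0",v0),("v1",v1)):
    h=hsv(v)
    m=((h[...,0]>5)&(h[...,0]<14)&(h[...,1]>150)&(h[...,2]>60)).astype(np.uint8)
    m=cv2.morphologyEx(m,cv2.MORPH_OPEN,np.ones((3,3)))
    cs,_=cv2.findContours(m,cv2.RETR_EXTERNAL,cv2.CHAIN_APPROX_NONE)
    for c in cs:
        A=cv2.contourArea(c)
        if A>1000:
            p=cv2.approxPolyDP(cv2.convexHull(c),4,True)[:,0]
            print(n,A,p.tolist(),onz(v,p,4)[:,:2].round(1).tolist())
    m=((h[...,0]>55)&(h[...,0]<90)&(h[...,1]>90)).astype(np.uint8)
    cs,_=cv2.findContours(m,cv2.RETR_EXTERNAL,cv2.CHAIN_APPROX_NONE)
    c=max(cs,key=cv2.contourArea);print("green",cv2.approxPolyDP(cv2.convexHull(c),3,True)[:,0].tolist())
```

```text
green [[344, 0], [326, 118], [319, 134], [125, 101], [104, 81], [124, 0]]
green [[177, 66], [186, 87], [160, 207], [0, 179], [16, 133], [123, 56]]
```

View pics/comp1.png

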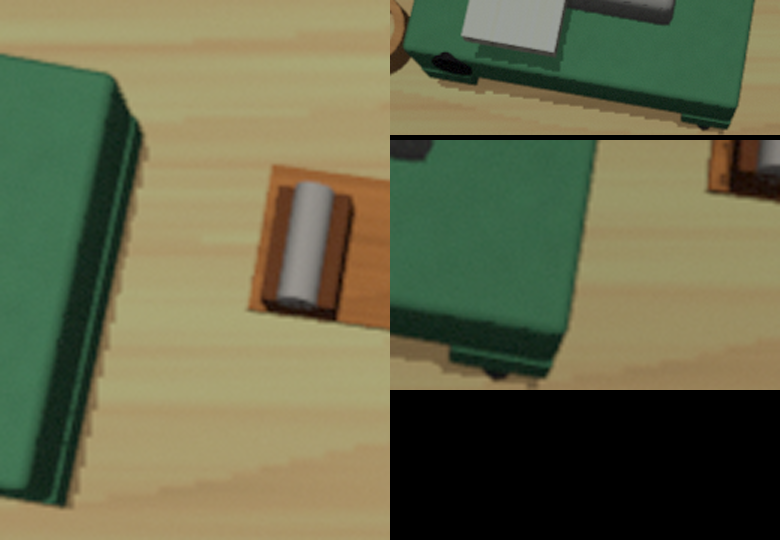

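Run:
```python
from h import *
v0=load("v0");v1=load("v1");t=load("top1");w1=load("w1")
s=onz(v1,[(230.7,95),(222.7,143.3),(402,119.5),(398,166)],4);print("strip",s.round(1).tolist(), [np.linalg.norm(s[i]-s[j]).round(1) for i,j in((0,1),(2,3),(0,2),(1,3))])
f=onz(v1,[(244.7,100.7),(239,141)],30);print("rod",f.round(1).tolist(),np.linalg.norm(f[0]-f[1]))
e=onz(v1,[(162.7,208.3),(187.7,86.7)],14);print("sill",e.round(1).tolist(),np.linalg.norm(e[0]-e[1]))
# two-view heights : low front corner in v0 (95+?)
c0=(270+547/3.12-390/3.12,60+(375-140)/3.125);print(c0,"corner tri",tri([(v0,c0),(v1,(162.7,208.3))]))
print("rod front tri",tri([(v0,(270+(0)+ (775-390)/3.12,60+(170-140)/3.125)),(v1,(239,141))]))
for n,v in(("v0",v0),("v1",v1),("w1",w1),("w2",load("w2"))):
    L=cv2.cvtColor(v["pixels"],cv2.COLOR_RGB2LAB).astype(int)
    for cx,cy in {"v0":[(376,217)],"v1":[(320,130)],"w1":[(213,212)],"w2":[(398,117)]}[n]:
        m=np.zeros((422,562),np.uint8);im=np.ascontiguousarray(cv2.GaussianBlur(v["pixels"],(3,3),0));cv2.floodFill(im,m,(cx,cy),0,(9,)*3,(9,)*3,4|(255<<8))
        c=max(cv2.findContours(m[1:-1,1:-1],cv2.RETR_EXTERNAL,cv2.CHAIN_APPROX_NONE)[0],key=cv2.contourArea)
        p=cv2.approxPolyDP(cv2.convexHull(c),4,True)[:,0];print(n,p.tolist(),onz(v,p,4 if n=="v1" else 26)[:,:2].round(1).tolist())
```

```text
strip [[718.2, 10.1, 4.0], [654.9, 18.9, 4.0], [685.6, -206.7, 4.0], [625.6, -199.2, 4.0]] [np.float64(64.0), np.float64(60.4), np.float64(219.2), np.float64(220.1)]
rod [[699.7, -10.8, 30.0], [649.9, -4.8, 30.0]] 50.17484107555237
sill [[571.8, 87.2, 14.0], [724.8, 62.5, 14.0]] 154.95388946720215
(320.3205128205128, 135.2) corner tri [572.27026564  87.53782382  13.7290956 ]
rod front tri [653.18792299  -3.35529947  21.67288765]
v0 [[559, 0], [559, 341], [385, 408], [187, 408], [0, 346], [2, 0]] [[744.2, -213.7], [331.6, -173.8], [261.5, 22.3], [261.6, 238.1], [326.6, 448.4], [745.2, 487.5]]
v1 [[559, 0], [559, 270], [385, 408], [168, 382], [0, 344], [0, 0]] [[849.2, -420.5], [498.3, -386.7], [343.1, -173.1], [371.5, 75.9], [413.7, 273.7], [850.0, 317.0]]
w1 [[559, 5], [559, 341], [385, 408], [187, 408], [0, 346], [0, 0], [495, 0]] [[690.3, -332.7], [294.6, -418.1], [184.1, -198.9], [184.7, 77.8], [288.3, 315.3], [695.8, 221.4], [694.9, -268.4]]
w2 [[559, 0], [559, 419], [0, 419], [0, 0]] [[585.9, -120.7], [55.4, -235.3], [55.9, 554.5], [586.5, 433.1]]
```

Run:
```python
from h import *
v0=load("v0");v1=load("v1");w2=load("w2")
a=onz(v0,(104.3,83.3),81)[0];b=onz(v0,(326.3,120),68)[0];print(a,b,np.linalg.norm(a-b),np.degrees(np.arctan2(a[0]-b[0],a[1]-b[1])))
a=onz(v0,(118.3,98),27)[0];b=onz(v0,(320.3,135.2),14)[0];print(a,b,np.linalg.norm(a-b),np.degrees(np.arctan2(a[0]-b[0],a[1]-b[1])))
# keeper lip top in v1
print("keeper top",onz(v1,[(379,97),(397,99),(393,136),(373,132)],56)[:,:2].round(1).tolist())
pk=onz(w2,[(350,110),(444,89.5),(448,124),(358,145)],26);print("packer",pk[:,:2].round(1).tolist(),pk.mean(0),[np.linalg.norm(pk[i]-pk[(i+1)%4]).round(1) for i in range(4)])
pk=onz(v0,[(329,213),(412,192),(420,221),(337,241)],26);print("packer",pk[:,:2].round(1).tolist(),pk.mean(0),[np.linalg.norm(pk[i]-pk[(i+1)%4]).round(1) for i in range(4)])
for n,q in(("w2",[(118,67),(271,54),(280,175),(140,185)]),("v0",[(119,168),(257,161),(263,270),(122,277)])):
    k=onz(load(n),q,38);print("tray",k[:,:2].round(1).tolist(),k.mean(0),[np.linalg.norm(k[i]-k[(i+1)%4]).round(1) for i in range(4)])
# tab handle top
print("tab",onz(w2,[(206,181),(217,180),(214,207),(205,207)],42).round(1).tolist())
```

```text
[608.53162934 323.66566469  81.        ] [572.32238557  86.05882669  68.        ] 240.70130618053713 8.664721648483745
[615.25281369 333.01841788  27.        ] [572.59453927  87.75870964  14.        ] 249.28107201023047 9.866807407168835
keeper top [[693.0, -165.2], [690.6, -185.4], [647.5, -179.3], [652.2, -157.2]]
packer [[480.2, 81.0], [501.2, -17.4], [465.3, -26.2], [442.6, 70.3]] [472.29359248  26.91269202  26.        ] [np.float64(100.6), np.float64(37.0), np.float64(99.1), np.float64(39.1)]
packer [[475.1, 80.0], [499.8, -17.8], [465.7, -25.5], [442.6, 71.2]] [470.79330591  26.97831192  26.        ] [np.float64(100.8), np.float64(35.0), np.float64(99.5), np.float64(33.6)]
tray [[523.4, 319.5], [535.5, 164.7], [411.5, 156.5], [400.3, 311.7]] [467.67033342 238.11004889  38.        ] [np.float64(155.3), np.float64(124.3), np.float64(155.7), np.float64(123.4)]
tray [[526.1, 322.2], [534.2, 163.4], [410.3, 155.6], [402.8, 311.7]] [468.33379622 238.2215596   38.        ] [np.float64(159.0), np.float64(124.2), np.float64(156.3), np.float64(123.8)]
tab [[405.8, 237.4, 42.0], [406.9, 225.3, 42.0], [375.9, 230.4, 42.0], [375.9, 240.4, 42.0]]
```

```bash
cat >> h.py <<'E'
def frame(yaw,o):
    c,s=np.cos(np.radians(yaw)),np.sin(np.radians(yaw)); return np.array([[c,-s,0],[s,c,0],[0,0,1.]]),np.array(o,float)
JIG=frame(-8.1,(675.2,-7.6,0)); SAN=frame(-9.2,(670.2,196.4,0))
def w(F,p): return F[0]@np.asarray(p,float)+F[1]
HB=2.0
def bartool(xb,zb,origin,gx=-50,h=HB):
    yb=np.cross(zb,xb); R=np.c_[xb,-yb,-zb]; return origin+gx*xb+h*zb,R
def barjig(th,c=0,T=98,xt=8,psi=0,h=HB):
    t,p=np.radians(th),np.radians(psi)
    xb=np.array([np.sin(p)*np.cos(t),np.cos(p)*np.cos(t),-np.sin(t)]);zb=np.array([np.sin(p)*np.sin(t),np.cos(p)*np.sin(t),np.cos(t)])
    tip=np.array([xt,T,22+(8+c)/np.cos(t)-T/np.cos(p)*np.tan(t)])
    return bartool(JIG[0]@xb,zb,w(JIG,tip-150*xb),h=h)
def barmat(h=HB,dz=0):
    xb=np.array([42.3,297.3,0]);xb/=np.linalg.norm(xb);return bartool(xb,np.array([0,0,1.]),np.array([478.3,-266.6,3+dz]),h=h)
def st(tag=""):
    s=r.read_state();print(tag,round(s["clock"],1),s["eef_pos"].round(1),"F",s["contact_force"].round(1),"w",round(s["gripper_width"],1),"gf",round(s["gripper_force"],1));return s
E
python3 - <<'E'
from h import *
p,R=barmat(dz=100); r.move_pose(p,R);st("over")
p,R=barmat(); print(r.move_l(p,R,f_stop=8));st("down")
r.clamp(100);st("clamped")
p,R=barmat(dz=120); r.move_l(p,R,200);st("up")
shot("wrist","hold")
for q in(barjig(16.5,c=1,T=38,psi=7),barjig(16.5,1,98,8,7),barjig(1,0,98,8,7),barjig(1,0,98,8,0)): print(q[0].round(),r.ik(*q))
E
```

```text
over 14.6 [ 471.6 -315.9  105.3] F [-0.4 -0.4 -0.7] w 85.2 gf 0.0
False
down 15.4 [ 471.9 -316.4    5.8] F [-0.4 -0.2 -0.3] w 85.3 gf 0.0
clamped 16.0 [ 471.8 -316.4    5.9] F [-0.3  0.1  5.4] w 22.0 gf 99.2
up 16.8 [ 470.3 -315.4  123.7] F [-0.2  0.5 -5.1] w 21.6 gf 98.3
[ 639. -156.   79.] [-12.60189127  37.05957587  -6.75294986  44.53394692 -16.49674819
  91.92428162]
[647. -96.  61.] [ -7.32361881  38.93250145  -6.17280493  44.80933046 -16.57690541
  97.42983694]
[ 645. -105.   34.] [-15.22918218  39.45939443  -7.67145781  42.72598902  -0.99468957
  89.86833943]
[ 669. -110.   34.] [-15.10885075  41.59380433  -3.35212576  44.79278266  -0.9703789
  82.98770087]
```

Run:
```python
from h import *
p,R=barjig(16.5,c=1,T=40,psi=7); r.move_pose(p+[0,0,60],R);st("pre")
print(r.move_l(p+[0,0,3],R,120,f_stop=8));st("low")
shot("wrist","pre")
```

```text
pre 17.8 [ 637.9 -153.6  136.8] F [ 0.6  0.1 -3.5] w 22.5 gf 66.6
False
low 18.4 [ 638.8 -154.7   81.6] F [ 0.8  1.2 -3.3] w 21.1 gf 103.1
```

View pics/pre.png

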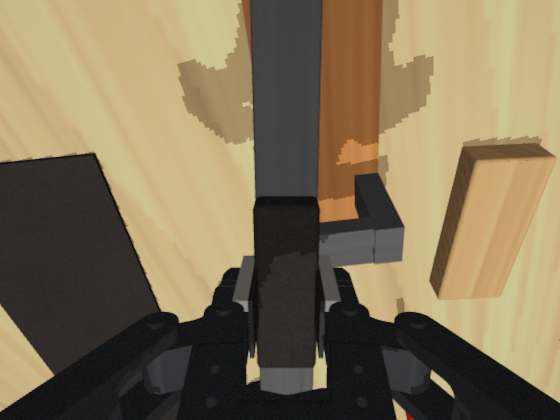

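Run:
```python
from h import *
s=r.read_state();R=s["ee_rot"];xb,zb=R[:,0],-R[:,2]
o=s["eef_pos"]-HB*zb+50*xb
pts=[o+150*xb+4*zb,o+105*xb+4*zb,o+108*xb+8*zb,o-150*xb+8*zb]
d=[]
for n in("top","side"):
    im=shot(n,n+"pre");q=proj(im,pts);print(n,q.round(1).tolist())
    x,y=q[0].astype(int);c=im["pixels"].copy()[y-40:y+40,x-50:x+50];c=cv2.resize(c,(400,320),interpolation=cv2.INTER_NEAREST)
    for a in q: cv2.circle(c,tuple(((a-[x-50,y-40])*4+2).astype(int).tolist()),2,(255,0,255),-1)
    d.append(c)
cv2.imwrite("pics/precmp.png",np.hstack(d)[:,:,::-1]);print(xb,zb)
```

```text
top [[279.3, 186.6], [295.8, 189.8], [294.2, 189.1], [398.9, 209.4]]
side [[245.1, 215.9], [253.9, 205.5], [253.1, 205.2], [298.0, 152.1]]
[ 0.25097516  0.92573989 -0.28287298] [0.03389284 0.28364299 0.9583308 ]
```

View pics/precmp.png

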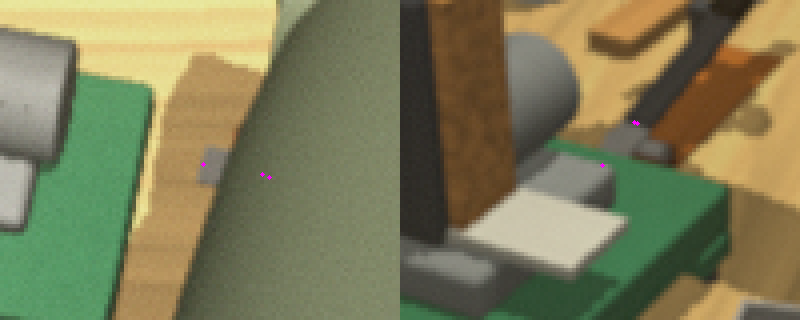

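Run:
```python
from h import *
r.clamp(110)
p,R=barjig(16.5,1,40,8,7); print(r.move_l(p,R,60,f_stop=10)); s=st("c1"); print(s["eef_pos"]-p)
p,R=barjig(16.5,1,98,8,7); print(r.move_l(p,R,60,f_stop=10)); s=st("in"); print(s["eef_pos"]-p, np.degrees(Ro.from_matrix(s["ee_rot"]@R.T).as_rotvec()).round(2))
```

```text
False
c1 19.0 [ 639.  -153.5   78.1] F [ 0.3  0.4 -3.2] w 21.3 gf 109.7
[ 0.16344527  0.17223179 -0.08768562]
False
in 20.1 [647.  -96.1  60.8] F [-0.4  1.  -3.2] w 21.5 gf 109.8
[-0.0230408   0.19358342 -0.08730152] [ 0.05 -0.   -0.  ]
```

Run:
```python
from h import *
for th in(13,9.5,6,3.5,1):
    p,R=barjig(th,0,98,8,7); f=r.move_l(p,R,40,f_stop=45); s=st(th); print(f,(s["eef_pos"]-p).round(1),np.degrees(Ro.from_matrix(s["ee_rot"]@R.T).as_rotvec()).round(2))
    if f: break
for n in("side","top"): shot(n,n+"lev")
```

```text
13 20.5 [647.1 -97.6  54.9] F [0.1 8.6 2.3] w 21.3 gf 110.6
False [0.9 1.8 0.6] [ 0.29 -0.13  0.08]
9.5 20.8 [646.7 -99.5  49.1] F [ 1.6 10.4  1.3] w 21.1 gf 110.4
False [1.1 2.3 0.5] [ 0.34 -0.15  0.1 ]
6 21.1 [ 646.3 -101.    43.2] F [ 2.  10.6  0.9] w 21.3 gf 110.4
False [1.1 2.6 0.6] [ 0.37 -0.16  0.11]
3.5 21.4 [ 646.  -101.7   38.9] F [ 2.4 10.   1.5] w 21.5 gf 110.4
False [1.1 2.6 0.7] [ 0.37 -0.16  0.1 ]
1 21.6 [ 646.1 -102.    34.9] F [ 1.1 10.4  4.7] w 21.5 gf 110.7
False [1.2 2.7 1.1] [ 0.36 -0.18  0.12]
```

Run:
```python
from h import *
a=load("top1");b=load("toplev");c=load("sidelev")
print(np.array(cv2.phaseCorrelate(a["pixels"][135:180,160:215].astype(np.float32).mean(2),b["pixels"][135:180,160:215].astype(np.float32).mean(2))))
z=lambda v,y,x:cv2.resize(v["pixels"][y:y+100,x:x+130],(390,300),interpolation=cv2.INTER_CUBIC)
cv2.imwrite("pics/lev.png",np.hstack([z(b,130,150),z(c,160,170)])[:,:,::-1])
st()
```

```text
Traceback (most recent call last):
ValueError: setting an array element with a sequence. The requested array has an inhomogeneous shape after 1 dimensions. The detected shape was (2,) + inhomogeneous part.
```

Run:
```python
from h import *
a=load("top1");b=load("toplev");g=lambda v:v["pixels"].mean(2).astype(np.float32)
print(cv2.phaseCorrelate(g(a)[130:185,160:215],g(b)[130:185,160:215]))
a0=load("sidepre");c=load("sidelev")
print(cv2.phaseCorrelate(g(a0)[165:235,183:225],g(c)[165:235,183:225]))
# tower top expected shift: point top (sander x 0..40,y -20..50) z 270 
for im in(b,c):
    P=[]
    for ang in(-.053,.03):
        q=np.array([20.,20-105,250-26]);q=np.array([q[0],q[1]*np.cos(ang)-q[2]*np.sin(-ang)*-1*-1,q[2]]) if 0 else np.array([20.,105+(20-105)*np.cos(ang)+224*np.sin(ang),26+224*np.cos(ang)-(20-105)*np.sin(ang)])
        P.append(w(SAN,q))
    print((proj(im,P)[1]-proj(im,P)[0]).round(1))
st()
```

```text
((0.3051127173509123, 0.17397748775761102), 0.38564321835835774)
((-0.11668480916095092, -1.088579825134083), 0.48834580668696653)
[-9.6 -2.6]
[-5.4  0.4]
 21.7 [ 646.1 -102.    35.1] F [ 1.6 11.   2.6] w 21.6 gf 110.7
```

Run:
```python
from h import *
b=load("toplev");c=load("sidelev");a=load("sidepre")
z=lambda v,y,x:cv2.resize(v["pixels"][y:y+100,x:x+130],(390,300),interpolation=cv2.INTER_CUBIC)
x=np.vstack([np.hstack([z(b,150,220),z(c,140,215)]),np.hstack([z(load("top1"),150,220),z(load("sidepre"),140,215)])])
cv2.imwrite("pics/lev.png",x[:,:,::-1])
```

```text
(no output)
```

View pics/lev.png

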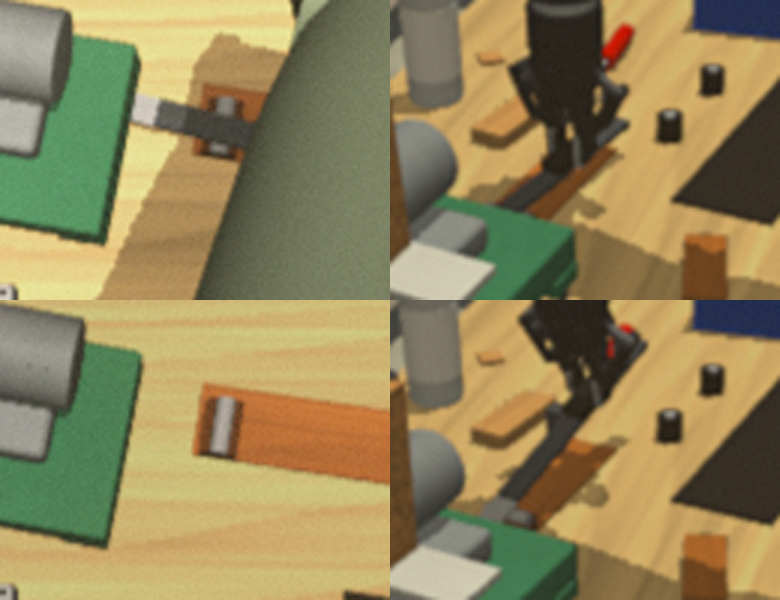

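Run:
```python
from h import *
for psi in(4.7,2.3,0):
    p,R=barjig(.8,0,98,8,psi); f=r.move_l(p,R,40,f_stop=40); s=st(psi); print(f,(s["eef_pos"]-p).round(1),np.degrees(Ro.from_matrix(s["ee_rot"]@R.T).as_rotvec()).round(2))
    if f: break
shot("wrist","kp"); shot("top","topk")
im=load("kp")
print(proj(im,[w(JIG,q) for q in((-2,-154,46),(-2,-176,46),(26,-154,46),(26,-154,56))]).round(0).tolist())
```

```text
4.7 22.1 [ 652.4 -104.    34.4] F [-1.2  9.7  5.7] w 21.6 gf 110.9
False [-0.3  2.7  1. ] [ 0.29 -0.    0.16]
2.3 22.4 [ 659.5 -105.7   34.2] F [-4.7 10.8  7.2] w 21.4 gf 111.1
False [-1.3  2.6  0.8] [0.27 0.12 0.18]
0 22.8 [ 666.8 -107.1   34.1] F [-7.2  8.2  7.9] w 21.3 gf 111.3
False [-1.9  2.5  0.7] [0.25 0.19 0.21]
[[269.0, 399.0], [270.0, 438.0], [334.0, 399.0], [337.0, 419.0]]
```

Run:
```python
from h import *
for th in(1.7,2.4,2.8):
    p,R=barjig(th,0,98,8,0); f=r.move_l(p,R,20,f_stop=20); s=st(th); print(f,(s["eef_pos"]-p).round(1))
r.gripper_open(); s=st("open"); R=s["ee_rot"]
r.move_l(s["eef_pos"]-150*R[:,2],None,150); st("up")
shot("wrist","kept"); shot("top","topkept")
im=load("kept")
print(proj(im,[w(JIG,q) for q in((-2,-154,46),(-2,-176,46),(8,-197,42),(8,0,38))]).round(0).tolist())
```

```text
1.7 23.1 [ 666.8 -107.2   35.5] F [-5.6  8.2  5.2] w 21.6 gf 110.9
False [-2.   2.4  0.5]
2.4 23.4 [ 666.8 -107.1   36.7] F [-6.1  7.6  3.9] w 21.3 gf 111.0
False [-2.   2.4  0.4]
2.8 23.6 [ 666.8 -107.1   37.4] F [-5.1  7.3  5.5] w 21.6 gf 111.0
False [-2.   2.3  0.4]
open 24.3 [ 668.8 -109.6   37. ] F [-0.9 -0.6 -0.2] w 84.9 gf 0.0
up 25.4 [ 668.2 -102.   185.6] F [-0.  -0.3 -0.7] w 85.6 gf 0.0
[[276.0, 249.0], [276.0, 272.0], [288.0, 291.0], [288.0, 47.0]]
```

View pics/kept.png

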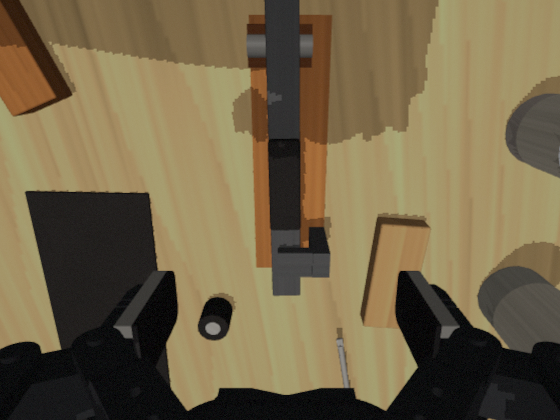

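```bash
cat > pk.py <<'E'
from h import *
a=np.radians(12.5);u=np.array([np.sin(a),-np.cos(a),0]);c=np.array([471.8,27,0])
g=c+30*u
R=down(192.5);r.move_pose(g+[0,0,110],R);st("over")
im=shot("wrist","pk0")
r.move_l(g+[0,0,6],R,150,f_stop=8);st("dn");r.clamp(60);s=st("cl")
r.move_l(g+[0,0,50],R,150);st("up");shot("wrist","pk1")
E
python3 pk.py
python3 - <<'E'
from h import *
Rp=down(180-9.2)
for y,z in((-232,50),(-232,6.5),(-170,6.5)): print(w(SAN,(-42,y,z)).round(1),r.ik(w(SAN,(-42,y,z)),Rp))
E
```

```text
over 28.4 [478.5  -2.4 110.1] F [0.1 0.3 0.6] w 85.3 gf 0.0
dn 29.3 [478.8  -2.4   6.5] F [ 0.5 -0.2 -0.1] w 85.5 gf 0.0
cl 29.8 [478.9  -2.4   6.9] F [-0.7  0.1  6.5] w 38.4 gf 60.9
up 30.2 [478.6  -2.4  50.1] F [-0.2 -0.1 -1.9] w 38.6 gf 60.4
[591.6 -25.9  50. ] [ -9.64577827  33.01201271 -17.37458311  39.61340418   0.
 -90.44577827]
[591.6 -25.9   6.5] [ -9.64577827  36.35610987 -19.15612234  34.48776779   0.
 -90.44577827]
[601.6  35.3   6.5] [ -3.65704674  37.18752946 -17.42762256  35.38484798   0.
 -84.45704674]
```

Run:
```python
from h import *
Rp=down(180-9.2)
r.move_pose(w(SAN,(-42,-232,50)),Rp);st("pre")
print(r.move_l(w(SAN,(-42,-232,7.3)),Rp,100,f_stop=6));st("low")
print(r.move_l(w(SAN,(-42,-170,7.3)),Rp,60,f_stop=9));st("in")
print(hsv(load("w2"))[105:125:5,380:420:10].reshape(-1,3).tolist())
```

```text
pre 30.8 [590.6 -25.8  48.1] F [ 0.2  0.8 -0.5] w 38.5 gf 60.5
True
low 31.2 [589.3 -25.3   6.4] F [0.1 0.1 2. ] w 39.0 gf 61.7
False
in 32.4 [601.5  35.    7.3] F [-0.7  0.3 -0.9] w 38.9 gf 61.5
[[14, 168, 132], [13, 165, 142], [14, 166, 140], [14, 173, 134], [14, 165, 142], [13, 172, 135], [13, 166, 143], [13, 169, 139], [13, 166, 138], [14, 171, 142], [14, 172, 141], [13, 170, 144], [14, 174, 142], [13, 171, 143], [14, 171, 139], [13, 174, 138]]
```

Run:
```python
from h import *
Rp=down(180-9.2)
r.move_l(w(SAN,(-42,-170,6.6)),Rp,30,f_stop=6);st()
r.gripper_open();st("open")
r.move_l(w(SAN,(-42,-172,40)),Rp,120,f_stop=8);r.move_l(w(SAN,(-42,-185,230)),Rp,200);st("up")
im=shot("wrist","pk2");h=hsv(im)
m=((h[...,0]>9)&(h[...,0]<16)&(h[...,1]>145)).astype(np.uint8)
for A,c,mm,bb in blobs(m,300):
    k=max(cv2.findContours(mm.astype(np.uint8),cv2.RETR_EXTERNAL,cv2.CHAIN_APPROX_NONE)[0],key=cv2.contourArea)
    p=cv2.approxPolyDP(k,4,True)[:,0];q=(onz(im,p,26)-SAN[1])@SAN[0]
    print(A,p.tolist(),q[:,:2].round(1).tolist())
```

```text
32.7 [601.5  35.    6.6] F [-0.3  0.1 -1.5] w 38.8 gf 61.6
open 33.2 [601.6  35.3   6.7] F [ 0.2 -0.4  0.1] w 85.3 gf 0.0
up 34.7 [598.3  20.6 228.5] F [-0.6  0.5 -0.3] w 85.3 gf 0.0
2144 [[144, 0], [165, 176], [180, 176], [179, 167], [169, 163], [176, 143], [154, 4]] [[72.3, -328.7], [69.5, -180.9], [55.4, -180.9], [55.6, -189.5], [64.6, -193.2], [56.4, -211.7], [64.5, -325.8]]
3581 [[190, 0], [204, 133], [210, 139], [206, 146], [225, 147], [216, 0]] [[34.7, -328.7], [30.3, -220.7], [25.2, -215.3], [29.3, -209.0], [11.9, -208.0], [13.3, -328.7]]
3075 [[267, 162], [267, 236], [305, 236], [305, 162]] [[-26.3, -194.0], [-25.1, -120.1], [-62.6, -120.0], [-61.6, -194.0]]
```

Run:
```python
from h import *
kw=dict(T=100,xt=7)
p,R=barjig(2.8,0,psi=0,**kw)
r.move_pose(p-120*R[:,2],R);st("over")
print(r.move_l(p,R,150,f_stop=8));st("dn")
r.clamp(110);st("cl")
for th in(2,.8):
    p,R=barjig(th,0,psi=0,**kw); f=r.move_l(p,R,30,f_stop=40);st(th)
for psi in(2.5,5,7.5):
    p,R=barjig(.6,0,psi=psi,**kw); f=r.move_l(p,R,50,f_stop=40);s=st(psi)
    print(f,(s["eef_pos"]-p).round(1),np.degrees(Ro.from_matrix(s["ee_rot"]@R.T).as_rotvec()).round(2))
```

```text
over 37.3 [ 668.  -101.3  156.8] F [ 0.4  0.3 -0.1] w 85.4 gf 0.0
False
dn 38.2 [ 668.9 -107.4   37.9] F [ 0.2 -0.5 -0.3] w 85.3 gf 0.0
cl 38.9 [ 668.2 -107.3   37.7] F [-2.2  0.2  5.6] w 21.8 gf 109.2
2 39.1 [ 668.2 -107.4   36.4] F [-2.2  0.4  6.5] w 21.3 gf 109.4
0.8 39.4 [ 668.3 -107.4   34.6] F [-3.1  1.8  7.9] w 21.3 gf 109.6
2.5 39.7 [ 661.6 -106.4   34.9] F [1.4 1.6 6. ] w 21.7 gf 109.0
False [ 2.1 -0.3  1.8] [-0.06 -0.26  0.02]
5 40.0 [ 653.8 -104.9   34.9] F [5.3 0.8 6.2] w 21.7 gf 108.9
False [ 2.9 -0.5  1.8] [-0.06 -0.33 -0.02]
7.5 40.3 [ 645.6 -102.8   34.9] F [5.8 1.4 4.7] w 21.4 gf 109.0
False [ 3.2 -0.7  1.8] [-0.06 -0.36 -0.08]
```

Run:
```python
from h import *
for th in(3,6,9.5):
    p,R=barjig(th,0.3,T=100,xt=7,psi=7.5); f=r.move_l(p,R,50,f_stop=25);st((th,f))
p,R=barjig(9.5,0.5,T=25,xt=-3,psi=7.5); f=r.move_l(p,R,80,f_stop=25);st(("out",f))
r.move_l(p+[0,0,110],R,200);st("up")
shot("top","topafter")
```

```text
(3, False) 40.6 [ 645.4 -102.7   38.9] F [ 5.6 -1.4  2.8] w 21.3 gf 108.7
(6, False) 40.8 [643.8 -99.9  42.9] F [3.7 4.  4. ] w 21.6 gf 109.0
(9.5, False) 41.1 [642.7 -98.6  47.8] F [1.8 1.1 0.3] w 20.8 gf 108.6
('out', False) 42.2 [ 622.7 -172.1   61.3] F [-0.1 -1.2 -2.9] w 21.6 gf 108.3
up 42.9 [ 622.  -171.5  170.2] F [-0.4  0.3 -5.1] w 21.2 gf 108.0
```

Run:
```python
from h import *
p,R=barmat(dz=100);p=p+[-6,0,0];r.move_pose(p,R);st("over")
p2=barmat(dz=12)[0]+[-6,0,0];r.move_l(p2,R,150);st()
print(r.move_l(p2-[0,0,13.5],R,25,f_stop=5));st("dn")
r.gripper_open();st("open")
r.move_l(p2+[0,0,140],R,200);st("up")
im=shot("wrist","bar2");shot("top","top2");shot("side","side2")
# level check: tower/sill measured later
h=hsv(load("top2"));m=(h[...,2]<70)
t=load("top2")
for A,c,mm,bb in blobs(m,15):
    P=onz(t,c,15)[0]
    if A<130 and P[0]>380: print(A,c.round(1),bb,P.round(0))
```

```text
over 43.9 [ 466.  -315.9  104.9] F [ 0.8  0.5 -4.3] w 21.8 gf 107.9
 44.6 [ 466.4 -316.1   17.7] F [-0.7  0.5 -5.6] w 21.1 gf 108.0
True
dn 45.1 [ 465.5 -316.4    6.2] F [-0.5  0.3  4. ] w 21.3 gf 108.9
open 45.7 [ 464.4 -315.4    4.9] F [ 0.5 -0.2  0.2] w 85.0 gf 0.0
up 46.6 [ 464.7 -315.6  156. ] F [ 0.   0.6 -0.6] w 85.8 gf 0.0
62 [243.2 171.4] [241 160   5  23] [733. 125.  15.]
32 [167.8 215.4] [162 214  13   4] [615. 314.  15.]
56 [129.5 225.4] [124 220  10  10] [588. 410.  15.]
75 [387.7 233.7] [383 227  13  12] [ 574. -240.   15.]
67 [438.1 241.6] [434 236  12  11] [ 556. -363.   15.]
17 [466.6 241.1] [465 239   4   5] [ 558. -433.   15.]
61 [125.6 274. ] [122 269   8  11] [466. 409.  15.]
```

```bash
cat >> h.py <<'E'
def cores(im):
    """pixel centres of bright steel cores inside dark drum blobs"""
    v=hsv(im)[...,2];S=hsv(im)[...,1];d=(v<75).astype(np.uint8)
    cs,hi=cv2.findContours(d,cv2.RETR_CCOMP,cv2.CHAIN_APPROX_NONE);out=[]
    for i,c in enumerate(cs):
        if hi[0][i][3]>=0:
            o=cs[hi[0][i][3]];A=cv2.contourArea(c);B=cv2.contourArea(o)
            if A>15 and B<3000 and A<.45*B:
                (x,y),rr=cv2.minEnclosingCircle(c)
                if A>.5*np.pi*rr*rr: m=cv2.moments(c);out.append((m["m10"]/m["m00"],m["m01"]/m["m00"],A,B))
    return out
E
python3 - <<'E'
from h import *
for i,p in enumerate([(470,-300,210),(500,-260,230)]):
    r.move_pose(p,down(90));im=shot("wrist",f"dr{i}");st()
    for c in cores(im): print(np.round(c,1),onz(im,c[:2],30)[0].round(1))
a,b=load("dr0"),load("dr1")
for c in cores(a):
    for d in cores(b):
        P=tri([(a,c[:2]),(b,d[:2])])
        e=np.abs(proj(a,[P])[0]-c[:2]).max()
        if e<3: print("tri",P.round(1),e)
E
```

```text
48.3 [ 469.9 -299.9  209.7] F [ 0.2 -0.5  0.1] w 85.2 gf 0.0
[347.  287.1 182.5 935.5] [ 578.1 -241.8   30. ]
[213.7 270.7 204.5 929.5] [ 560.3 -369.    30. ]
 48.7 [ 500.1 -259.8  229.9] F [-0.9  0.3 -0.6] w 85.6 gf 0.0
[304.1 248.5 186.5 805. ] [ 578.  -242.1   30. ]
[174.5 231.7 203.5 877. ] [ 560.3 -368.9   30. ]
tri [ 577.4 -242.1   31.4] 0.058209622103504444
tri [ 560.5 -369.1   29.5] 0.055260275487512445
```

```bash
cat >> h.py <<'E'
TRAY=frame(3.7,(468,238.1,0))
def pick(x,y,yaw=90):
    R=down(yaw);r.move_pose((x,y,90),R);r.move_l((x,y,10),R,150,f_stop=8);r.clamp(50);s=st("grip")
    r.move_l((x,y,110),R,200);s=st("lift");return 24<s["gripper_width"]<34
def place(tx,ty):
    q=w(TRAY,(tx,ty,0));R=down(93.7)
    r.move_pose(q+[0,0,110],R);r.move_l(q+[0,0,30],R,150);st("in");print(r.move_l(q+[0,0,13.7],R,40,f_stop=5));s=st("set")
    r.gripper_open();r.move_l(q+[0,0,110],R,200)
E
python3 - <<'E'
from h import *
if pick(577.9,-242): place(-42,14)
shot("wrist","pl0")
if pick(560.3,-369): place(-14,-14)
r.move_pose((460,330,230),down(90));im=shot("wrist","dl0");st()
for c in cores(im): print(np.round(c,1),onz(im,c[:2],30)[0].round(1),onz(im,c[:2],34)[0].round(1))
im=shot("top","top3")
E
```

```text
grip 50.6 [ 578.4 -242.2   10.8] F [-1.4  0.9  4.5] w 28.2 gf 49.2
lift 51.3 [ 577.2 -241.6  108.9] F [-0.6  0.3 -0.5] w 28.1 gf 49.3
in 53.8 [425.8 249.2  30.3] F [ 0.6  0.2 -1.3] w 28.0 gf 49.3
True
set 54.2 [425.6 249.5  14.7] F [-0.2 -1.7  5.9] w 27.8 gf 49.9
grip 59.0 [ 560.8 -369.5   10.9] F [0.1 0.1 5. ] w 28.2 gf 49.4
lift 59.7 [ 559.6 -368.5  108.8] F [ 0.8 -0.3 -1.1] w 28.3 gf 49.3
in 62.5 [455.5 223.1  30.4] F [-0.   0.1 -0.7] w 28.2 gf 49.3
True
set 62.9 [455.4 223.4  14.9] F [-0.7 -0.1  4.4] w 28.1 gf 49.8
 64.9 [458.8 328.5 227.3] F [-0.2 -0.7  0.1] w 85.4 gf 0.0
[374.2 300.3 146.5 876. ] [591.9 418.7  30. ] [589.5 417.6  34. ]
[383.1 181.3 192.5 931.5] [466.3 418.3  30. ] [465.3 417.2  34. ]
[ 170.5  170.4  226.5 1005. ] [455.9 221.7  30. ] [455.1 223.   34. ]
[197.  137.4 241.  981. ] [425.8 248.3  30. ] [425.3 249.2  34. ]
```

Run:
```python
from h import *
if pick(466.4,418): place(14,14)
r.move_pose((500,370,200),down(66));im=shot("wrist","dl1");st()
C=[onz(im,c[:2],30)[0] for c in cores(im)];print(np.round(C,1))
C=[c for c in C if np.hypot(*(c[:2]-[592,418.7]))<15]
if C and pick(C[0][0],C[0][1],66): place(42,-14)
# look at tray from 2 places
r.move_pose((420,238,200),down(90));im=shot("wrist","tr0")
for c in cores(im): print(onz(im,c[:2],34)[0].round(1))
```

```text
grip 66.9 [466.8 418.4  10.8] F [-0.4  0.   5.4] w 28.2 gf 49.3
lift 67.5 [465.8 417.5 109. ] F [ 0.2 -0.8 -1.1] w 28.2 gf 49.3
in 68.9 [481.3 253.8  30.3] F [ 0.1 -0.  -0.5] w 28.5 gf 49.3
True
set 69.3 [481.5 253.1  14.7] F [-0.3  0.1  5.2] w 28.0 gf 49.8
 71.3 [498.7 368.4 197.4] F [ 0.1 -0.5 -0.2] w 85.7 gf 0.0
[[591.7 418.6  30. ]
 [481.4 250.8  30. ]
 [455.4 220.7  30. ]]
grip 73.2 [592.3 418.9  10.8] F [1.  0.1 3.5] w 28.5 gf 49.4
lift 73.8 [591.  418.1 108.7] F [-0.4  0.5 -0.7] w 28.5 gf 49.3
in 75.3 [511.4 227.5  30.2] F [ 0.1  0.4 -0.6] w 28.3 gf 49.3
True
set 75.8 [511.2 227.   14.8] F [ 0.4 -0.4  5.7] w 28.3 gf 49.9
[481.2 252.4  34. ]
[455.3 223.   34. ]
[425.6 249.   34. ]
```

Run:
```python
from h import *
r.move_pose((470,170,290),down(90));im=shot("wrist","fin");st()
for c in cores(im): print(onz(im,c[:2],34)[0].round(1))
```

```text
78.2 [469.5 169.8 287.9] F [-0.9 -0.9  0.3] w 85.8 gf 0.0
[481.  252.7  34. ]
[455.3 223.   34. ]
[425.6 249.4  34. ]
[510.5 226.5  34. ]
```

View pics/fin.png

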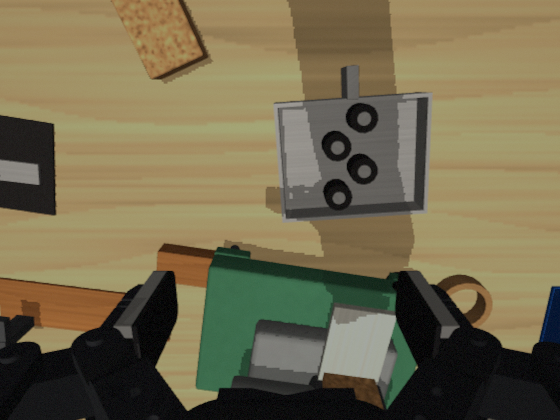

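Run:
```python
from h import *
im=load("fin");h=hsv(im)
q=[(-80,-123,26),(-80,123,26),(-80,-123,80),(-80,123,80),(-80,83,26),(-80,-83,26)]
print("exp",proj(im,[w(SAN,x) for x in q]).round(1).tolist())
m=((h[...,0]>55)&(h[...,0]<90)&(h[...,1]>90)).astype(np.uint8)
c=max(cv2.findContours(m,cv2.RETR_EXTERNAL,cv2.CHAIN_APPROX_NONE)[0],key=cv2.contourArea)
print("green",cv2.approxPolyDP(c,2.5,True)[:,0].tolist())
k=onz(im,[(275,104),(430,94),(427,212),(285,219)],38);print("tray",k[:,:2].round(1).tolist(),k.mean(0).round(1))
for i,j in((1,0),(2,3)): d=k[j]-k[i];print(np.degrees(np.arctan2(d[0],-d[1])))
for i,j in((0,3),(1,2)): d=k[j]-k[i];print(np.degrees(np.arctan2(d[1],d[0])))
t=onz(im,[(343,67),(358,66)],42);print("tab end",t.round(1).tolist())
p=proj(im,[w(TRAY,x) for x in((64,80,38),(64,-80,38),(-64,80,38),(-64,-80,38),(-95,0,42))]);print(p.round(1).tolist())
```

```text
exp [[216.7, 246.2], [421.4, 275.9], [207.5, 267.4], [438.9, 300.4], [388.8, 271.2], [250.7, 251.1]]
green [[196, 385], [213, 390], [230, 388], [234, 375], [247, 374], [254, 328], [259, 319], [327, 327], [334, 301], [395, 310], [397, 290], [391, 285], [397, 281], [398, 274], [390, 273], [384, 280], [250, 260], [247, 251], [218, 247], [209, 268]]
tray [[410.7, 158.0], [401.4, 313.4], [526.2, 323.9], [533.9, 167.6]] [468.  240.7  38. ]
3.412556925420046
2.8277858816124684
4.480770356642396
4.7933038844254945
tab end [[375.9, 224.6, 42.0], [375.0, 239.1, 42.0]]
[[425.3, 212.5], [280.3, 221.7], [430.6, 91.4], [271.2, 102.6], [350.7, 64.0]]
```

```bash
cat >> h.py <<'E'
TR=frame(3.8,(468,239.3,0))
def traytool(F,tx,ty,rel=0,tilt=25,gx=-88,gz=27):
    """tool pose holding tab of tray whose origin is (tx,ty) in frame F turned rel deg"""
    a=np.radians(rel);M=F[0]@np.array([[np.cos(a),-np.sin(a),0],[np.sin(a),np.cos(a),0],[0,0,1]])
    t=np.radians(tilt);z=np.array([np.sin(t),0,-np.cos(t)]);y=np.array([0,1.,0])
    R=np.c_[np.cross(y,z),y,z]; 
    return w(F,(tx,ty,0))+M@(np.array([gx,0,gz])+19*z),M@R
E
python3 - <<'E'
from h import *
p,R=traytool(TR,0,0)
print(r.ik(p,R),r.ik(*traytool(SAN,-155,0)),r.ik(*traytool(SAN,-12,0)))
q=p-90*R[:,2]
r.move_pose(q,R);st("over");print(r.move_l(p,R,120,f_stop=8));st("dn");r.clamp(70);st("cl")
E
```

```text
[ 28.57203411  20.83305072 -63.68597235 -17.46677413 -10.19977258
  22.69645173] [ 28.69732004  23.95352134 -54.80568201  -8.96127182 -15.04588658
  35.20194657] [ 18.7719123   30.37723898 -40.18623033  -2.94692518 -11.43314042
  25.70256541]
over 79.3 [351.1 232.3  91.8] F [1.3 0.  0.7] w 85.4 gf 0.0
False
dn 80.2 [388.6 234.   10. ] F [-0.   0.1  1.4] w 85.4 gf 0.0
cl 80.8 [388.1 234.2  10.1] F [-3.7 -0.4  7.2] w 10.5 gf 68.4
```

Run:
```python
from h import *
f=r.move_l(*traytool(SAN,-180,5,6.5),60,f_stop=15);st(f)
f=r.move_l(*traytool(SAN,-155,0,0),40,f_stop=15);r.hold(.3);s=st(f);p,R=traytool(SAN,-155,0)
print((s["eef_pos"]-p).round(1),np.degrees(Ro.from_matrix(s["ee_rot"]@R.T).as_rotvec()).round(2))
im=shot("wrist","en");t=shot("top","top4")
for c in cores(im): print(onz(im,c[:2],34)[0].round(1), ((onz(im,c[:2],34)[0]-SAN[1])@SAN[0]).round(1))
print(proj(t,[w(SAN,(-155+a,b,38)) for a,b in((64,80),(64,-80),(-64,-80),(-64,80))]).round(1).tolist())
h=hsv(t);m=((h[...,1]<45)&(h[...,2]>90)).astype(np.uint8);m[:225]=0;m[:,:130]=0;m[:,260:]=0;m[300:]=0
k=max(cv2.findContours(cv2.morphologyEx(m,cv2.MORPH_CLOSE,np.ones((7,7))),cv2.RETR_EXTERNAL,cv2.CHAIN_APPROX_NONE)[0],key=cv2.contourArea)
print(cv2.minAreaRect(k),cv2.approxPolyDP(cv2.convexHull(k),3,True)[:,0].tolist())
```

```text
True 81.1 [388.1 234.5  10.1] F [-2.6  0.7  6.6] w 10.9 gf 69.2
True 81.6 [388.1 234.6  10.1] F [-1.6 -0.6  5. ] w 11.1 gf 68.9
[-50.1   0.6   0.3] [ 0.09  0.16 12.45]
[[174.2, 222.3], [237.4, 233.2], [227.1, 285.2], [162.5, 273.6]]
((191.5048065185547, 272.62945556640625), (53.11173629760742, 66.9170913696289), 87.87889862060547) [[224, 246], [224, 297], [159, 299], [160, 249]]
```

Run:
```python
from h import *
p,R=traytool(TR,0,0,gz=28);print(r.move_l(p,R,20));s=st("lift1");print((s["eef_pos"]-p).round(1))
p,R=traytool(TR,6,0,gz=28);f=r.move_l(p,R,30,f_stop=35);st(f)
```

```text
False
lift1 82.0 [387.6 233.8  10.4] F [-0.3  1.6 -3.4] w 10.8 gf 68.5
[-0.6 -0.2 -0.4]
True 82.2 [387.6 233.7  10.1] F [-3.2  0.6  5.9] w 10.9 gf 69.9
```

Run:
```python
from h import *
for d in(1,2,4):
    p,R=traytool(TR,d,0,gz=28);r.move_l(p,R,20);s=st(d);print((s["eef_pos"]-p).round(1),s["moment"].round(2))
```

```text
1 82.5 [388.4 233.8  10.3] F [-3.   0.7 -0.9] w 10.5 gf 68.7
[-0.8 -0.3 -0.5] [0.06 0.97 0.15]
2 82.7 [389.7 233.8  10.4] F [-3.6 -0.3 -2.3] w 11.0 gf 68.7
[-0.5 -0.3 -0.4] [-0.03  1.13  0.04]
4 83.0 [392.5 234.2  10.7] F [-0.8 -0.6 -3.8] w 10.9 gf 68.3
[ 0.3 -0.1 -0. ] [-0.1   1.12 -0.02]
```

Run:
```python
from h import *
r.move_l(*traytool(SAN,-180,5,6.5,gz=28),50);st()
r.move_l(*traytool(SAN,-155,0,0,gz=28),40);r.hold(.3);s=st();p,R=traytool(SAN,-155,0,gz=28)
print((s["eef_pos"]-p).round(1),np.degrees(Ro.from_matrix(s["ee_rot"]@R.T).as_rotvec()).round(2))
im=shot("wrist","en");t=shot("top","top4")
print("exp drums",[(a*np.array([1,1])).tolist() for a in np.array([(-42,14),(-14,-14),(14,14),(42,-14)])+[-155,0]])
for c in cores(im): print(((onz(im,c[:2],34)[0]-SAN[1])@SAN[0]).round(1))
print(proj(t,[w(SAN,(-155+a,b,38)) for a,b in((64,80),(64,-80),(-64,-80),(-64,80))]).round(1).tolist())
h=hsv(t);m=((h[...,1]<45)&(h[...,2]>90)).astype(np.uint8);m[:215]=0;m[:,:130]=0;m[:,260:]=0;m[300:]=0
k=max(cv2.findContours(m,cv2.RETR_EXTERNAL,cv2.CHAIN_APPROX_NONE)[0],key=cv2.contourArea)
print(cv2.minAreaRect(k),cv2.approxPolyDP(cv2.convexHull(k),3,True)[:,0].tolist())
```

```text
83.5 [413.6 234.   10.8] F [ 0.7 -0.2 -4.9] w 11.1 gf 68.3
 84.6 [438.2 233.8  10.8] F [ 0.6  0.9 -5.6] w 10.5 gf 68.3
[-0.1 -0.1  0. ] [-0.   -0.   -0.01]
exp drums [[-197, 14], [-169, -14], [-141, 14], [-113, -14]]
[[174.2, 222.3], [237.4, 233.2], [227.1, 285.2], [162.5, 273.6]]
((199.38461303710938, 258.576904296875), (65.30667114257812, 65.30667114257812), 11.309932708740234) [[175, 223], [237, 234], [227, 283], [190, 290], [164, 272]]
```

Run:
```python
from h import *
for x in(-135,-115,-95,-75,-55,-40,-28,-20,-15):
    p,R=traytool(SAN,x,0,0,gz=28);r.move_l(p,R,40);s=st(x);e=SAN[0].T@(s["eef_pos"]-p);F=SAN[0].T@s["contact_force"];print(e.round(1),"Fs",F.round(1),"M",s["moment"].round(2))
    if np.abs(F[:2]).max()>15: break
```

```text
-135 85.3 [458.5 230.6  10.8] F [ 1.1 -0.3 -5. ] w 10.8 gf 68.3
[ 0.5 -0.   0. ] Fs [ 1.2 -0.1 -5. ] M [ 0.17  0.97 -0.01]
-115 86.0 [478.2 227.5  10.9] F [ 1.4 -0.  -4.8] w 11.1 gf 68.3
[ 0.5 -0.   0.1] Fs [ 1.4  0.2 -4.8] M [ 0.19  1.   -0.05]
-95 86.7 [497.9 224.3  10.8] F [ 0.8 -0.4 -5. ] w 10.8 gf 68.3
[ 0.5 -0.   0.1] Fs [ 0.9 -0.3 -5. ] M [ 0.16  0.97 -0.04]
-75 87.3 [517.7 221.1  10.8] F [ 1.  -0.2 -4.9] w 10.9 gf 68.3
[ 0.5 -0.   0.1] Fs [ 1.  -0.1 -4.9] M [0.16 0.97 0.01]
-55 88.0 [537.5 217.9  10.8] F [ 0.1 -0.6 -4.9] w 11.0 gf 68.3
[ 0.5 -0.   0.1] Fs [ 0.2 -0.6 -4.9] M [0.19 0.95 0.06]
-40 88.5 [552.3 215.5  10.9] F [ 1.3 -0.6 -4.3] w 10.8 gf 68.3
[ 0.6 -0.   0.1] Fs [ 1.3 -0.4 -4.3] M [0.22 0.92 0.03]
-28 88.9 [564.2 213.6  10.9] F [ 1.9  0.3 -5.1] w 10.8 gf 68.3
[0.6 0.  0.1] Fs [ 1.9  0.6 -5.1] M [0.24 0.91 0.07]
-20 89.3 [572.  212.3  10.9] F [ 0.4 -0.8 -5.3] w 10.9 gf 68.3
[0.5 0.  0.1] Fs [ 0.5 -0.7 -5.3] M [0.23 1.04 0.02]
-15 89.5 [577.  211.5  10.9] F [ 0.3  0.3 -5.6] w 10.6 gf 68.2
[0.6 0.1 0.1] Fs [ 0.2  0.3 -5.6] M [0.22 1.   0.01]
```

Run:
```python
from h import *
r.move_l(*traytool(SAN,-15,0,0,gz=26.8),20);st("low")
for x in np.arange(-14,-3,1.0):
    p,R=traytool(SAN,x,0,0,gz=26.8);r.move_l(p,R,20);s=st(x);F=SAN[0].T@s["contact_force"];e=SAN[0].T@(s["eef_pos"]-p);print(e.round(1),F.round(1))
    if F[0]<-14: break
```

```text
low 89.8 [576.8 211.6  10.2] F [-2.1 -0.5  1.3] w 10.8 gf 69.1
-14.0 90.0 [576.9 211.6  10.2] F [-8.2 -0.   8.1] w 10.5 gf 70.7
[-0.6  0.   0.6] [-8.1 -1.3  8.1]
-13.0 90.3 [576.9 211.5  10.1] F [-13.5   0.1  13. ] w 10.9 gf 71.7
[-1.6  0.   0.6] [-13.4  -2.   13. ]
-12.0 90.5 [577.8 211.5  10.1] F [-12.8   1.5  12.9] w 10.8 gf 71.7
[-1.6  0.1  0.5] [-12.9  -0.6  12.9]
-11.0 90.8 [577.8 211.5  10.1] F [-18.4   1.1  18.3] w 11.2 gf 72.8
[-2.6  0.1  0.6] [-18.3  -1.9  18.3]
```

Run:
```python
from h import *
r.move_l(*traytool(SAN,-14,0,0,gz=28),20);st("raised")
for x in np.arange(-13,-2,1.0):
    p,R=traytool(SAN,x,0,0,gz=28);r.move_l(p,R,20);s=st(x);F=SAN[0].T@s["contact_force"];e=SAN[0].T@(s["eef_pos"]-p);print(e.round(1),F.round(1))
    if F[0]<-14: break
```

```text
raised 91.1 [577.  211.6  10.4] F [-2.3  0.2 -2.3] w 11.2 gf 68.9
-13.0 91.4 [577.8 211.5  10.2] F [-4.6  1.4 -1.1] w 10.8 gf 69.3
[-0.7  0.1 -0.6] [-4.8  0.6 -1.1]
-12.0 91.6 [577.7 211.5  10.2] F [-9.2  3.4  3.8] w 10.6 gf 70.3
[-1.7  0.1 -0.6] [-9.6  1.9  3.8]
-11.0 91.9 [577.8 211.5  10.1] F [-14.    2.9   9.7] w 11.1 gf 71.3
[-2.7  0.1 -0.6] [-14.3   0.6   9.7]
```

Run:
```python
from h import *
r.move_l(*traytool(SAN,-10,0,0,gz=27.5),20);st("push")
r.gripper_open();s=st("open")
r.move_l(s["eef_pos"]-130*s["ee_rot"][:,2],None,150);st("back")
r.move_pose((470,200,290),down(90));im=shot("wrist","end");t=shot("top","topend")
print("exp tab end L/R, tab root",proj(im,[w(SAN,q) for q in((-107,6,42),(-107,-6,42),(-107,0,42),(-80,-123,26),(-80,83,26),(-80,-83,26))]).round(1).tolist())
h=hsv(im);m=((h[...,0]>55)&(h[...,0]<90)&(h[...,1]>90)).astype(np.uint8)
c=max(cv2.findContours(m,cv2.RETR_EXTERNAL,cv2.CHAIN_APPROX_NONE)[0],key=cv2.contourArea);print("green",cv2.approxPolyDP(c,2.5,True)[:,0].tolist())
x,y=proj(im,[w(SAN,(-107,0,42))])[0].astype(int)
print(im["pixels"][y-14:y+10,x].tolist())
cv2.imwrite("pics/endcrop.png",cv2.resize(im["pixels"][y-40:y+40,x-60:x+60],(720,480))[:,:,::-1])
print([ (np.round(c,0).tolist()) for c in cores(t)])
```

```text
push 92.1 [577.8 211.4  10.1] F [-21.8   3.3  19.4] w 10.9 gf 73.2
open 92.8 [581.4 210.7  10.2] F [-0.4  0.7  0.4] w 85.4 gf 0.0
back 93.8 [527.  219.3 127.4] F [-0.6 -1.  -0.8] w 85.3 gf 0.0
exp tab end L/R, tab root [[304.2, 247.1], [293.6, 245.6], [298.9, 246.4], [190.6, 246.4], [363.2, 271.7], [224.7, 251.4]]
green [[180, 269], [169, 387], [196, 391], [204, 375], [218, 376], [223, 335], [230, 319], [296, 327], [300, 304], [309, 302], [364, 312], [360, 337], [365, 342], [368, 358], [356, 399], [376, 405], [400, 328], [395, 316], [398, 280], [365, 273], [362, 280], [223, 260], [223, 252], [192, 248]]
[[121, 107, 78], [58, 57, 55], [55, 56, 55], [57, 57, 54], [56, 55, 52], [58, 56, 53], [56, 56, 54], [56, 55, 52], [55, 54, 50], [59, 57, 55], [57, 56, 52], [57, 56, 52], [55, 53, 50], [83, 81, 78], [130, 126, 120], [136, 133, 128], [137, 135, 129], [136, 134, 128], [136, 132, 128], [136, 134, 126], [136, 133, 127], [137, 134, 128], [136, 132, 127], [138, 134, 128]]
[]
```

Run:
```python
from h import *
r.clamp(30)
def pose(x,z=16): # fingertip at sander x
    p,R=traytool(SAN,0,0); q=w(SAN,(x,0,z)); return q,R
q,R=pose(-135);r.move_pose(q+[-20,0,60],R);r.move_l(q,R,100);st("pre")
for x in np.arange(-128,-95,2.0):
    q,R=pose(x);r.move_l(q,R,20);s=r.read_state();F=SAN[0].T@s["contact_force"];a=SAN[0].T@(s["eef_pos"]-SAN[1])
    print(x,a.round(1),F.round(1))
    if F[0]<-28: break
```

```text
pre 97.4 [537.2 218.   16.4] F [0.9 0.5 0. ] w 0.1 gf 0.0
-128.0 [-127.9    0.    16.1] [ 0.   0.7 -0.3]
-126.0 [-125.9    0.    16. ] [ 0.2  0.4 -0.1]
-124.0 [-123.8    0.    16. ] [ 0.4 -0.5 -0.2]
-122.0 [-121.8    0.    16.1] [ 0.2 -0.2 -0.8]
-120.0 [-119.8    0.    16. ] [-0.3 -0.2 -0.9]
-118.0 [-117.8    0.    16. ] [-0.7  0.1 -0.2]
-116.0 [-116.   -0.   16.] [-0.5 -0.1  0.1]
-114.0 [-1.155e+02 -1.000e-01  1.540e+01] [-5.2 -0.2  1.9]
-112.0 [-1.154e+02 -1.000e-01  1.480e+01] [-11.1   0.    6.5]
-110.0 [-115.2   -0.2   14.1] [-15.8   1.3  10.1]
-108.0 [-115.1   -0.3   13.3] [-20.4   1.8  14.4]
-106.0 [-115.    -0.4   12.6] [-26.1   1.3  15.9]
-104.0 [-115.    -0.5   11.8] [-30.6   1.5  20.1]
```

Run:
```python
from h import *
s=r.read_state();r.move_l(s["eef_pos"]-130*s["ee_rot"][:,2]+[-10,0,0],None,150)
r.move_pose((440,-230,260),down(90));im=shot("wrist","barend");st()
h=hsv(im);m=(h[...,1]<60)&(h[...,2]>95)
for A,c,mm,bb in blobs(m,100):
    k=max(cv2.findContours(mm.astype(np.uint8),cv2.RETR_EXTERNAL,cv2.CHAIN_APPROX_NONE)[0],key=cv2.contourArea)
    print(A,onz(im,cv2.boxPoints(cv2.minAreaRect(k)),7)[:,:2].round(0).tolist())
xb=np.array([42.3,297.3,0])/300.3; o=np.array([472.3,-266.6,3])
print("exp toe tip/root",(o+150*xb).round(0),(o+105*xb).round(0))
a,b=load("top4"),load("topend")
t=shot("top","toplast");print("change vs topend",(np.abs(t["pixels"].astype(int)-b["pixels"]).max(2)[95:230,120:300]>60).sum())
print("drum cores",[onz(load("end"),c[:2],34)[0].round(0).tolist() for c in cores(load("end"))])
```

```text
103.7 [ 440.1 -229.   259.5] F [0.4 0.  0.5] w -0.2 gf 0.0
849 [[497.0, -161.0], [473.0, -159.0], [479.0, -115.0], [503.0, -116.0]]
233 [[691.0, -4.0], [665.0, 0.0], [672.0, 17.0], [698.0, 13.0]]
exp toe tip/root [ 493. -118.    3.] [ 487. -163.    3.]
change vs topend 1217
drum cores []
```

```bash
python3 -c "
from workcell import r
print(r.close_job())"
```

```text
the job is handed in; nothing more can be done
None
```

The job is handed in after about 104 s of robot time: the sander rests level on the packer, the bar lies flat on its mat, and all four drums are in the tray, which is against its stop and did not move under a 30 N push; the cardboard roll, screwdriver and offcut were left alone.

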